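# Spring check on a tilt plate

### The job

Check the springs of the tilt plate on the bench, first at the corner with the round cap, then at the corner with the square cap: press the cap down with the fingertips until the dial's pointer lies over the brass tab that it swings towards, keep it there for about a second without ever letting it swing right past the tab, then let go so that the plate springs back level. Press only: do not lift or shove the tilt plate, and leave the other things on the bench where they are.

Things in the scene. Friction and masses are not known exactly. Their poses are not given: they have to be found in the camera images.
- base: Loose 4 kg base of the tilt plate. Origin: on its underside, below the centre of the plate; z up. Grey slab 180 x 180 x 12 mm centred there, plus an white dial table on its +x side (to x = 185, y -85 to 85, 20 mm high).
- cap_round (a point): Centre of the top of the round steel cap (28 dia x 8 mm high) on one corner of the plate, at rest 78 mm above the bench and at x = -65, y = +65 mm in the base's frame: where to press first. Moves with the corner. Spring-backed: the push grows by about 0.6 N per mm (about 11 N at 18 mm), stop at 26 mm; let go, it comes back level.
- cap_square (a point): Centre of the top of the square steel cap (26 x 26 x 8 mm high) on the opposite corner of the plate, at rest 78 mm above the bench and at x = +65, y = -65 mm in the base's frame: where to press second. Moves with the corner. Same spring as the round-capped corner.
- tip (a point): Tip of the thin black pointer (3 mm wide) over the dial, 28 mm above the bench, 60 mm from its upright pin at x = +98, y = 0 mm in the base's frame. Points along the base's +x when the plate is level; turns to +y as the round-capped corner sinks, to -y as the square-capped one sinks, about 2.6 mm per mm. Driven by the plate only.
- pointer (a joint): Angle of the pointer, rad: 0 with the plate level (let go); positive as the round-capped corner sinks, negative as the square-capped one sinks; 4 times the tilt of the plate; 1.16 either way at the stops.
- plate: Square black tilt plate 160 x 160 x 8 mm, level 70 mm (top) above the bench, low aluminium disc in its middle. Origin: its centre, 66 mm above the bench; axes along the base's when level. It rocks about the diagonal between its two bare corners (on posts): as one capped corner sinks, the other rises; springs bring it back level.
- tab_round (a point): Scale mark for the round-capped corner: centre of the top of a brass tab (12 mm wide along the scale, 20 long, 4 high) clamped on the +y half of the dial, under the path of the pointer's tip, 64 mm from the pin. x axis: outward from the pin; pressing that corner moves the tip along this y axis. On the mark: tip's y here within 6 mm of 0; corner then 11 to 20 mm down.
- tab_square (a point): Scale mark for the square-capped corner: centre of the top of a brass tab (12 mm wide along the scale, 20 long, 4 high) clamped on the -y half of the dial, under the path of the pointer's tip, 64 mm from the pin. x axis: outward from the pin; pressing that corner moves the tip along this -y axis. On the mark: tip's y here within 6 mm of 0; corner then 11 to 20 mm down.
- jar: Bystander, to be left alone: amber glass jar with steel lid, 44 dia x 55 high (mm).
- screwdriver: Bystander, to be left alone: screwdriver lying on the bench.
- block: Bystander, to be left alone: wooden block 50 x 35 x 30 high (mm).
- wrench: Bystander, to be left alone: open-ended wrench lying flat.
- mug: Bystander, to be left alone: blue ceramic mug, 76 dia x 85 high (mm).
- tape: Bystander, to be left alone: black tape roll, 84 dia x 22 high (mm).
- brush: Bystander, to be left alone: brush lying flat.

How it is judged:
By the outcome, as a careful person would: the job done as asked, in the order asked, and still so for the second after the job is handed in, with the robot touching nothing.
It also fails if it takes over 51 s, if anything falls off the work surface, if the arm or the gripper's body presses on something with over 40 N, if the wrist force passes 120 N, or if a joint passes its speed limit or range.

### The arm

A 6-joint arm with a two-finger parallel gripper is mounted at the origin on the work surface. World frame = base frame: x ahead of the robot, y to its left, z up, the work surface at z = 0. Lengths are in m, angles in rad, forces in N, time in s.
With the tool pointing down it reaches from about 0.25 to 0.775 m from the base axis. Payload 4 kg.
Tool frame: the origin (TCP) lies at the very end of the fingers, on their centre line; the grasp point (between the pads) lies hold_point_z behind it (hold_point_z is the distance from the TCP to the grasp point, in m); z points along the fingers, y is the direction in which the jaws open and shut (so a half turn about z gives the same grasp; the last joint's range is limited). The gripper opens to 94 mm and grips with 3 to 60 N. Pads are 16 mm wide; open, the fingers measure 119 mm over their backs; the gripper's body (75 mm by 177 mm) begins 78 mm behind the grasp point.
Start: joints at [-1.26, 0.087, 1.371, -0, 1.684, -0.103], TCP at [0.221, -0.504, 0.206] pointing down, gripper open.
Joint ranges: [-3.1, 3.1], [-0.76, 2.03], [0.27, 2.55], [-1.08, 4.22], [0.17, 2.65], [-2.57, 2.57]. Speed limits (rad/s): [2.79, 2.79, 3.14, 3.14, 3.14, 3.14].

### API

Orientations are given as [roll, pitch, yaw] about the fixed x, y, z axes, in that order (R = Rz(yaw) Ry(pitch) Rx(roll)).
In Python, from bench import * gives the robot as it stands.
- The arm moves only by the tool step_arm, never from a script. Its argument "increments" is text: rows parted by semicolons, each of 6 numbers parted by spaces: the shift along the tool's x, y, z in cm, then the turn, a rotation vector about the tool's x, y, z in rad. A call has 1 to 5 rows; each row shifts and turns the commanded pose from where the row before left it, along the tool's axes as they then stand; what a row does not reach is not made up. A row lasts 1/10 s, in which the tool goes at most 50 mm and 8.59 degrees, less where a joint would pass 70% of its speed; a pose out of reach is approached as far as the arm can. A call is refused whole if a number of a shift passes 5 or a number of a turn 0.15, either way. A call with a gripper value outside its range is refused whole. "claw" is the gripper's target within -1 to 1 (shut at 1, half-way at 0, fully open at -1), set as the call begins (left out, the last holds). The fingers move at their own pace and stop on an object; the grip force is fixed at half the most. Time passes only in rows, so rows that do not move let the fingers close. It gives the time, the measured TCP pose, the force and the opening at its end, in the units of the state.
- get_obs(): the state, without advancing time (a new reading comes with each control period).
- snapshot(name): name is "side" or "top" or "wrist"; returns the picture (480x640x3 uint8, red, green, blue); there is no depth.
- calibration(name): a dict with "camera_matrix" (3x3 intrinsics, pixels), "eye" and "orientation" of the camera in the world; the wrist camera has in their place "tool_from_camera" (4x4, takes a point from camera to tool coordinates, whose origin is the TCP and whose axes are the flange's). Camera axes: x right, y up, looking along -z (the intrinsics and any distortion apply to the point x, -y, -z); pixel columns grow to the right and rows downward; lengths in m; the calibration is good to about 2 mm. A picture is of the moment at which its call begins: read the wrist's pose just before it. calibration takes no time and is no camera call.
- close_job(): hands the job in, once; it reports no verdict.
The state is a dict: "time": time; "joint_positions": joint angles; "qvel": joint speeds; "joint_torque": joint torques, N m; "tool_pos": TCP position; "ee_rot": TCP orientation; "wrist_force": force on the tool from outside, world axes, zero at the start; "wrist_torque": the same for the moment, N m; "width": finger opening in m.
Only numpy, scipy, OpenCV 4.12 (cv2) and the standard library are available. Lean on these libraries where they do the work, as an engineer would, in place of code of your own. Each camera call takes 0.05 s, during which the arm holds its last target. There are 200 camera calls.

## Working session

There is one attempt and no reset: what is moved stays moved. The work goes in short steps, Python scripts to look and compute and a tool call to move; the robot and the scene stay as the last step left them, time stands still between calls to the robot, and variables do not carry over. Pictures are saved under pics/ and viewed, about 8 in all and at most 12, crops included, and the job is handed in when it is done.

Besides the shell and the picture viewer there is one more tool, called after ">>>" in YAML: its name, and indented under it one key for each argument. step_arm: Moves the arm, as the interface text tells. Its arguments: {"type":"object","properties":{"increments":{"type":"string"},"claw":{"type":"number"}},"required":["increments"]}

```bash
mkdir -p pics; ls
python3 - <<'E'
from bench import *
import cv2
o=get_obs();print(o)
for n in("top","side"):
    c=calibration(n);print(n,c)
    cv2.imwrite(f"pics/{n}0.png",snapshot(n)[:,:,::-1])
print(calibration("wrist"))
E
```

```text
pics
{'time': 0.0, 'joint_positions': array([-1.26008544e+00,  8.79565747e-02,  1.37226666e+00, -3.38134149e-05,
        1.68358983e+00, -1.03099778e-01]), 'qvel': array([-0.00109066,  0.00104084,  0.00031591,  0.00092399, -0.00071101,
       -0.00020306]), 'joint_torque': array([ 6.46145090e-04, -3.40179348e+01, -3.02428007e+01,  7.16184033e-02,
        3.28880560e-02, -1.74578986e-04]), 'tool_pos': array([ 0.22097004, -0.50305234,  0.20429703]), 'ee_rot': array([-3.13938058e+00, -1.95089731e-04,  4.13806684e-01]), 'wrist_force': array([-0.14202344,  0.06424945, -1.72298374]), 'wrist_torque': array([-0.04384678, -0.04615087,  0.02377921]), 'width': 0.09424941948808717}
top {'camera_matrix': array([[514.4449685 ,   0.        , 321.42897367],
       [  0.        , 514.4449685 , 236.11975054],
       [  0.        ,   0.        ,   1.        ]]), 'eye': array([ 0.3825976 , -0.00917775,  1.28716632]), 'orientation': array([ 0.16959057,  0.0132872 , -1.57250301])}
side {'camera_matrix': array([[577.22891618,   0.        , 318.76062803],
       [  0.        , 577.22891618, 240.92473113],
       [  0.        ,   0.        ,   1.        ]]), 'eye': array([-0.17286333,  0.82321517,  0.94012   ]), 'orientation': array([ 0.91554788, -0.02059288, -2.38843913])}
{'camera_matrix': array([[354.2178841 ,   0.        , 322.63426671],
       [  0.        , 354.2178841 , 236.38593023],
       [  0.        ,   0.        ,   1.        ]]), 'tool_from_camera': array([[-4.63386816e-04,  9.70215804e-01,  2.42241779e-01,
         7.05094577e-02],
       [ 9.99999793e-01,  5.57456075e-04, -3.19787831e-04,
        -4.20311601e-04],
       [-4.45302359e-04,  2.42241581e-01, -9.70215862e-01,
        -1.79866135e-01],
       [ 0.00000000e+00,  0.00000000e+00,  0.00000000e+00,
         1.00000000e+00]])}
```

View pics/top0.png

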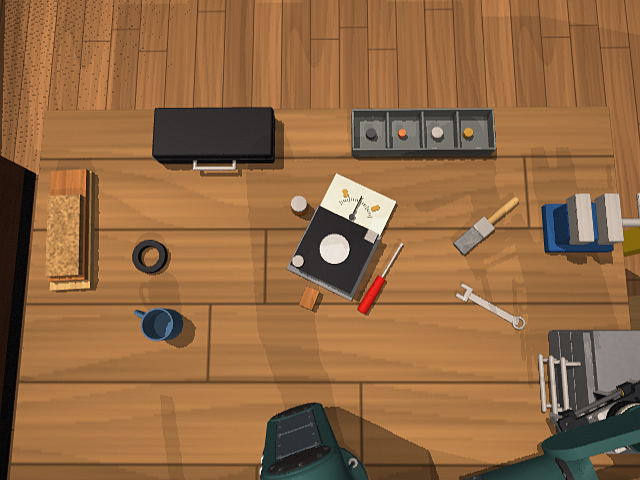

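View pics/side0.png

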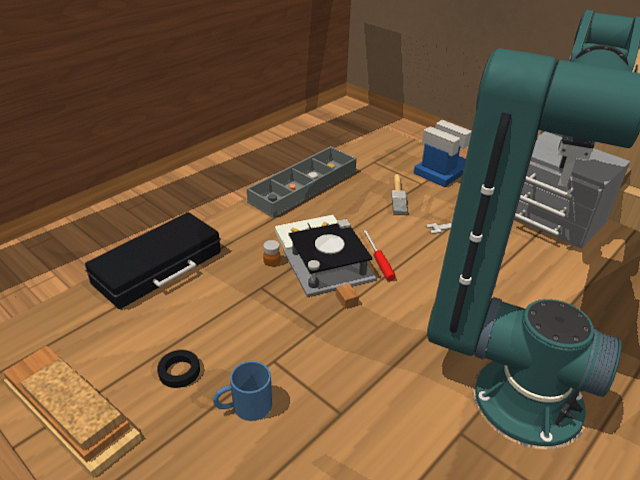

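Top view: round cap at (298,261), square cap (371,236), tabs ~(345,193) and (376,209), pin (352,217). The side view confirms the layout, with the jar behind the round-cap side and the screwdriver along the -y side.

```bash
cat > h.py <<'E'
from bench import *
import numpy as np, cv2
from scipy.spatial.transform import Rotation as R
def cam(n,o=None):
    c=calibration(n);K=c["camera_matrix"]
    if n=="wrist":
        T=c["tool_from_camera"];Rt=R.from_euler("xyz",o["ee_rot"]).as_matrix()
        return K,o["tool_pos"]+Rt@T[:3,3],Rt@T[:3,:3]
    return K,c["eye"],R.from_euler("xyz",c["orientation"]).as_matrix()
def ray(C,uv,z):
    K,e,M=C;d=M@np.array([(uv[0]-K[0,2])/K[0,0],-(uv[1]-K[1,2])/K[1,1],-1]);return e+d*(z-e[2])/d[2]
def proj(C,p):
    K,e,M=C;q=M.T@(np.asarray(p)-e);return np.array([K[0,0]*q[0]/-q[2]+K[0,2],-K[1,1]*q[1]/-q[2]+K[1,2]])
def blobs(m,mn=15):
    n,l,s,c=cv2.connectedComponentsWithStats(m.astype(np.uint8));return [(s[i,4],c[i]) for i in range(1,n) if s[i,4]>=mn]
E
python3 - <<'E'
from h import *
im=cv2.imread("pics/top0.png");C=cam("top")
h=cv2.cvtColor(im,cv2.COLOR_BGR2HSV)
roi=np.zeros(im.shape[:2],bool);roi[170:305,280:400]=1
g=roi&(h[...,1]<40)&(h[...,2]>130)
for a,c in blobs(g):print("light",a,c.round(1),ray(C,c,.078).round(4))
w=roi.copy();w[225:]=0
b=w&(h[...,1]>110)&(h[...,0]>12)&(h[...,0]<30)&(h[...,2]>120)
for a,c in blobs(b,8):print("brass",a,c.round(1),ray(C,c,.024).round(4))
cv2.imwrite("pics/top0c.png",cv2.resize(im[165:315,275:405],None,fx=4,fy=4,interpolation=cv2.INTER_CUBIC))
E
```

```text
light 2122 [358.8 205.2] [ 0.6647 -0.0836  0.078 ]
light 180 [298.4 203.5] [0.6697 0.0619 0.078 ]
light 49 [305.2 231. ] [0.6023 0.0452 0.078 ]
light 710 [334.1 248.4] [ 0.5599 -0.0236  0.078 ]
light 67 [390.7 261.4] [ 0.5284 -0.157   0.078 ]
light 317 [310.  274.2] [0.4988 0.0336 0.078 ]
brass 3241 [332.2 188.4] [ 0.7213 -0.0203  0.024 ]
brass 35 [344.9 192.4] [ 0.7107 -0.0523  0.024 ]
brass 39 [374.8 207.7] [ 0.6707 -0.1269  0.024 ]
```

View pics/top0c.png

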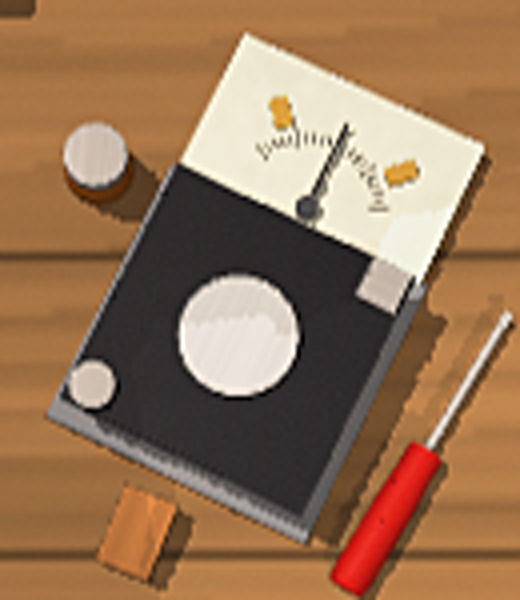

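The crop shows the round cap at full-image (298,261.2), the square cap at (371,236.5), the pin at (351.8,216.8), the tip at (361.3,196) and the tabs at (344.9,192.4) and (374.8,207.7).

Run:
```python
from h import *
C=cam("top")
r=ray(C,(298,261.2),.078);s=ray(C,(371,236.5),.078);m=(r+s)/2;d=s-r
yaw=np.arctan2(d[1],d[0])+np.pi/4
pin=ray(C,(351.8,216.8),.028);tip=ray(C,(361.3,196),.028)
print("round",r,"sq",s,"dist",np.linalg.norm(d),"yaw",yaw,"pin",pin,"tip",tip)
B=np.array([[np.cos(yaw),-np.sin(yaw)],[np.sin(yaw),np.cos(yaw)]])
P=m[:2]+B@[.098,0];print("pin pred",P,"tip pred",m[:2]+B@[.158,0])
for uv in((344.9,192.4),(374.8,207.7)):
    t=ray(C,uv,.024);q=B.T@(t[:2]-P);q2=B.T@(t[:2]-pin[:2]);print(t,np.linalg.norm(q),np.arctan2(q[1],q[0]),np.linalg.norm(q2),np.arctan2(q2[1],q2[0]))
```

```text
round [0.52969845 0.06208933 0.078     ] sq [ 0.5883062  -0.11152317  0.078     ] dist 0.18323800341799595 yaw -0.45983235175410675 pin [ 0.64691065 -0.06875665  0.028     ] tip [ 0.70020528 -0.09324933  0.028     ]
pin pred [ 0.64682276 -0.06820911] tip pred [ 0.70059038 -0.09483699]
[ 0.7107761  -0.05225935  0.024     ] 0.0659122473894508 0.7042432801740912 0.06596178124085601 0.7126199106936392
[ 0.67082782 -0.12694343  0.024     ] 0.0634504762515737 -0.7229751277109542 0.06291051277085145 -0.7209755756628434
```

>>> step_arm:
  increments: "3.4 -2.6 0 0 0 0;3.4 -2.6 0 0 0 0;3.4 -2.6 0 0 0 0;3.4 -2.6 0 0 0 0;3.4 -2.6 0 0 0 0"
  claw: 1

```text
time: 0.6
tool_pos: [0.3248, -0.3145, 0.205]
ee_rot: [-3.141, 0.0, 0.413]
wrist_force: [1.7, 0.4, -0.5]
width: 0.0572
```

>>> step_arm:
  increments: "3.4 -2.6 0 0 0 0;3.4 -2.6 0 0 0 0;3.4 -2.6 0 0 0 0;3.4 -2.6 0 0 0 0;3.4 -2.6 0 0 0 0"

```text
time: 1.1
tool_pos: [0.4282, -0.1271, 0.2051]
ee_rot: [-3.141, 0.0, 0.414]
wrist_force: [0.7, -0.5, 0.4]
width: 0.0176
```

>>> step_arm:
  increments: "0 0 0 0 0 0.145;0 0 0 0 0 0.145;0 0 0 0 0 0.145;0 0 0 0 0 0.145;0 0 0 0 0 0.145"

```text
time: 1.6
tool_pos: [0.4276, -0.1286, 0.2049]
ee_rot: [-3.142, 0.001, -0.317]
wrist_force: [0.0, -0.8, 0.2]
width: 0.0006
```

>>> step_arm:
  increments: "0 0 0 0 0 0.145;0 0 0 0 0 0;0 0 0 0 0 0"

```text
time: 1.9
tool_pos: [0.4277, -0.1288, 0.2051]
ee_rot: [3.142, 0.001, -0.453]
wrist_force: [-0.2, 0.4, 0.1]
width: 0.0002
```

>>> step_arm:
  increments: "0.16 -4.33 1 0 0 0;0.16 -4.33 1 0 0 0;0.16 -4.33 1.5 0 0 0;0.16 -4.33 1.5 0 0 0;0.16 -4.33 1.5 0 0 0"

```text
time: 2.4
tool_pos: [0.531, 0.0636, 0.1399]
ee_rot: [3.141, -0.0, -0.454]
wrist_force: [0.9, -0.8, 0.4]
width: 0.0005
```

>>> step_arm:
  increments: "0 0 2 0 0 0;0 0 1 0 0 0;0 0 0 0 0 0;0 0 0 0 0 0"

```text
time: 2.8
tool_pos: [0.5305, 0.0613, 0.111]
ee_rot: [-3.142, -0.001, -0.457]
wrist_force: [0.1, -0.3, -0.5]
width: 0.0006
```

Run:
```python
from h import *
o=get_obs();t=snapshot("top");w=snapshot("wrist")
print(o["tool_pos"],o["ee_rot"])
C=cam("wrist",o);print(proj(C,[.5297,.0621,.078]),proj(C,o["tool_pos"]),proj(C,[.5883,-.1115,.078]))
a=cv2.resize(t[140:340,250:420],None,fx=2.4,fy=2.4,interpolation=cv2.INTER_CUBIC);b=cv2.resize(w,(390,292))
c=np.zeros((480,800,3),np.uint8);c[:,:408]=a[:480,:408];c[:292,410:]=b
cv2.imwrite("pics/p1.png",c[:,:,::-1]);cv2.imwrite("pics/w1.png",w[:,:,::-1])
```

```text
[0.53050786 0.06125402 0.11096067] [-3.14157750e+00 -5.25946013e-04 -4.56708843e-01]
[322.89453477 264.172636  ] [323.66315797 281.61576629] [562.01092791  37.95672563]
```

View pics/p1.png

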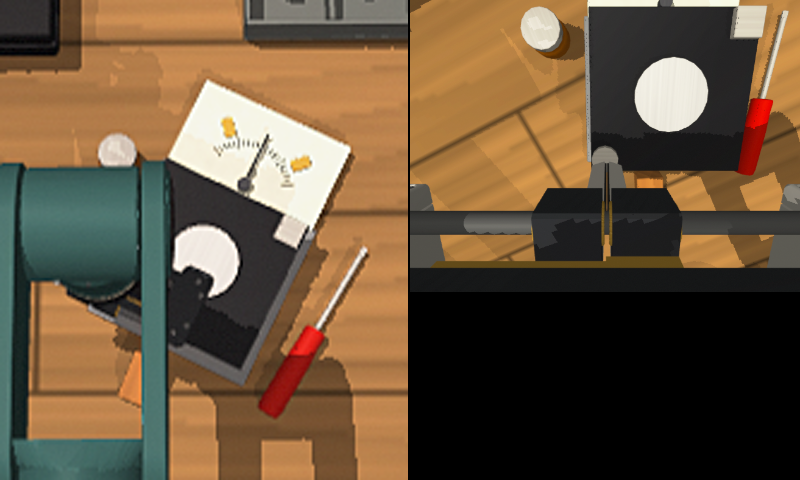

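Wrist view: the fingertips are lined up with the round cap at wrist px (320,259), against (323,264) predicted. Top view: the dial is unobstructed, so I can press.

>>> step_arm:
  increments: "0 0 2 0 0 0;0 0 1 0 0 0;0 0 0.4 0 0 0;0 0 0.4 0 0 0;0 0 0.2 0 0 0"

```text
time: 3.4
tool_pos: [0.53, 0.062, 0.0712]
ee_rot: [3.141, 0.001, -0.456]
wrist_force: [-5.2, 0.6, 4.6]
width: 0.0005
```

>>> step_arm:
  increments: "0 0 0.2 0 0 0;0 0 0.2 0 0 0;0 0 0 0 0 0"

```text
time: 3.7
tool_pos: [0.5301, 0.0621, 0.0677]
ee_rot: [3.141, 0.001, -0.456]
wrist_force: [-5.0, 0.3, 7.6]
width: 0.0002
```

```bash
cat >> h.py <<'E'
PIN=np.array([.6469,-.0685]);YAW=-.457
def pointer(n,o=None):
    im=snapshot(n);C=cam(n,o);g=cv2.cvtColor(im,cv2.COLOR_RGB2GRAY)
    best=[]
    for a in np.arange(-1.16,1.161,.01):
        v=[]
        for r in np.arange(.012,.056,.002):
            u=proj(C,[*(PIN+r*np.array([np.cos(YAW+a),np.sin(YAW+a)])),.028])
            x,y=u; 
            if 0<=x<639 and 0<=y<479: v.append(cv2.getRectSubPix(g,(1,1),(float(x),float(y)))[0,0])
        best.append((np.mean(v) if len(v)>10 else 255,a))
    best.sort();return im,[(round(float(b),0),round(float(a),2)) for b,a in best[:4]]
E
python3 - <<'E'
from h import *
o=get_obs();print(o["tool_pos"],o["wrist_force"])
im,b=pointer("top");print(b)
cv2.imwrite("pics/p2.png",cv2.resize(im[165:315,275:405,::-1],None,fx=4,fy=4,interpolation=cv2.INTER_CUBIC))
E
```

```text
[0.530052   0.06210984 0.06766075] [-4.98069757  0.27392469  7.55020836]
[(67.0, 0.51), (68.0, 0.5), (70.0, 0.49), (70.0, 0.52)]
```

View pics/p2.png

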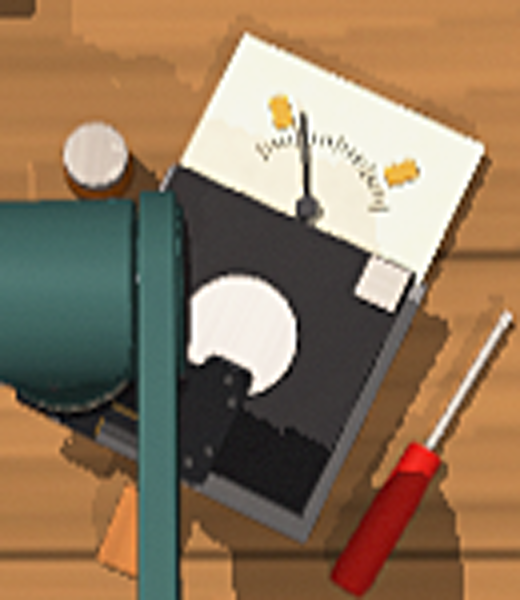

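The top view shows the pointer just short of the tab, at 0.51 rad against 0.71 for the tab. It needs about 4.4 mm more.

>>> step_arm:
  increments: "0 0 0.2 0 0 0;0 0 0.15 0 0 0;0 0 0.08 0 0 0;0 0 0 0 0 0"

```text
time: 4.15
tool_pos: [0.5302, 0.0621, 0.0641]
ee_rot: [3.142, 0.0, -0.456]
wrist_force: [-6.8, 0.6, 9.2]
width: 0.0005
```

Run:
```python
from h import *
o=get_obs();print(o["time"],o["tool_pos"],o["wrist_force"])
im,b=pointer("top");print(b)
cv2.imwrite("pics/p3.png",cv2.resize(im[165:315,275:405,::-1],None,fx=4,fy=4,interpolation=cv2.INTER_CUBIC))
```

```text
4.15 [0.53019852 0.0621412  0.064126  ] [-6.84100686  0.59922651  9.20496699]
[(50.0, 0.66), (50.0, 0.67), (55.0, 0.65), (56.0, 0.68)]
```

View pics/p3.png

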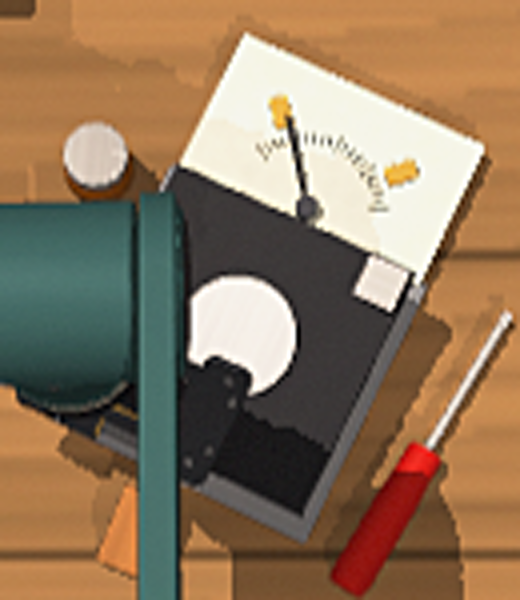

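The pointer is on the tab, slightly to its near side (0.665 rad). I'll add 1 mm, hold, then check.

>>> step_arm:
  increments: "0 0 0.1 0 0 0;0 0 0 0 0 0;0 0 0 0 0 0;0 0 0 0 0 0;0 0 0 0 0 0"

```text
time: 4.7
tool_pos: [0.5302, 0.0621, 0.0634]
ee_rot: [3.142, -0.0, -0.456]
wrist_force: [-5.8, 1.1, 9.9]
width: 0.0005
```

>>> step_arm:
  increments: "0 0 0 0 0 0;0 0 0 0 0 0;0 0 0 0 0 0;0 0 0 0 0 0;0 0 0 0 0 0"

```text
time: 5.2
tool_pos: [0.5302, 0.0621, 0.0634]
ee_rot: [3.142, -0.0, -0.456]
wrist_force: [-6.7, 0.7, 9.5]
width: 0.0004
```

Run:
```python
from h import *
o=get_obs();print(o["time"],o["tool_pos"],o["wrist_force"]);print(pointer("top")[1])
```

```text
5.2 [0.5302338  0.0621225  0.06339743] [-6.69342607  0.69891682  9.53853639]
[(57.0, 0.69), (59.0, 0.7), (61.0, 0.68), (65.0, 0.71)]
```

>>> step_arm:
  increments: "0 0 0 0 0 0;0 0 0 0 0 0;0 0 0 0 0 0;0 0 0 0 0 0"

```text
time: 5.65
tool_pos: [0.5302, 0.0621, 0.0634]
ee_rot: [3.142, -0.0, -0.456]
wrist_force: [-6.3, 0.1, 8.9]
width: 0.0007
```

>>> step_arm:
  increments: "0 0 -0.4 0 0 0;0 0 -0.5 0 0 0;0 0 -0.5 0 0 0;0 0 -1 0 0 0;0 0 -3 0 0 0"

```text
time: 6.15
tool_pos: [0.5286, 0.0619, 0.1126]
ee_rot: [3.139, 0.005, -0.456]
wrist_force: [0.4, -0.5, 0.1]
width: 0.0003
```

>>> step_arm:
  increments: "0 0 -1.5 0 0 0;3.2 3.25 0 0 0 0;3.2 3.25 0 0 0 0;3.2 3.25 0 0 0 0;3.2 3.25 0 0 0 0"

```text
time: 6.65
tool_pos: [0.589, -0.1128, 0.1307]
ee_rot: [-3.141, -0.002, -0.456]
wrist_force: [0.8, 0.2, 0.0]
width: 0.0006
```

>>> step_arm:
  increments: "0 0 2 0 0 0;0 0 1 0 0 0;0 0 0 0 0 0;0 0 0 0 0 0"

```text
time: 7.05
tool_pos: [0.588, -0.1102, 0.1002]
ee_rot: [-3.142, 0.0, -0.455]
wrist_force: [-0.5, -0.0, -0.4]
width: 0.0002
```

Run:
```python
from h import *
o=get_obs();t,b1=pointer("top");o=get_obs();w,b=pointer("wrist",o);print(b1,b)
print(o["tool_pos"],o["ee_rot"])
C=cam("wrist",o);print(proj(C,[.5883,-.1115,.078]),proj(C,[*PIN,.028]))
a=cv2.resize(t[140:340,250:420],None,fx=2.4,fy=2.4,interpolation=cv2.INTER_CUBIC);b=cv2.resize(w,(390,292))
c=np.zeros((480,800,3),np.uint8);c[:,:408]=a[:480,:408];c[:292,410:]=b
cv2.imwrite("pics/p4.png",c[:,:,::-1])
```

```text
[(59.0, 0.84), (59.0, 0.83), (59.0, 0.82), (60.0, 0.85)] [(64.0, 0.07), (64.0, 0.08), (70.0, 0.06), (72.0, 0.09)]
[ 0.58840055 -0.1101941   0.10089621] [-3.14141711e+00 -1.04786272e-03 -4.54679451e-01]
[325.59291101 267.00104247] [235.37467749 199.65329902]
```

View pics/p4.png

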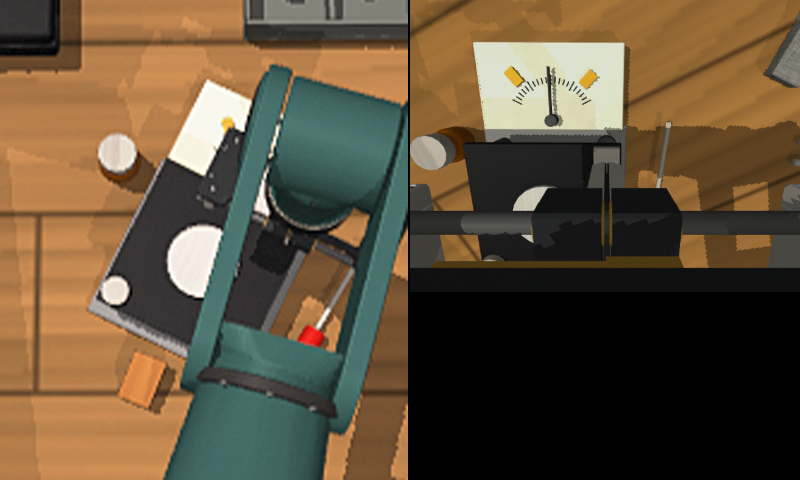

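Wrist view: the dial and both tabs are clear, the pointer is back at the middle, and the fingertips are over the square cap. The top view of the dial is blocked, so I'll use the wrist camera for this corner.

>>> step_arm:
  increments: "0 0 1.5 0 0 0;0 0 0.5 0 0 0;0 0 0.4 0 0 0;0 0 0.4 0 0 0;0 0 0.2 0 0 0"

```text
time: 7.65
tool_pos: [0.5878, -0.1111, 0.0705]
ee_rot: [3.141, 0.001, -0.456]
wrist_force: [-2.9, 1.1, 5.3]
width: 0.0007
```

>>> step_arm:
  increments: "0 0 0.2 0 0 0;0 0 0.1 0 0 0;0 0 0 0 0 0"

```text
time: 7.95
tool_pos: [0.5878, -0.1112, 0.0683]
ee_rot: [3.141, 0.0, -0.456]
wrist_force: [-4.4, 0.2, 7.0]
width: 0.0008
```

```bash
cat > w.py <<'E'
import h,sys
from h import *
o=get_obs();w=snapshot("wrist");C=cam("wrist",o);print(o["time"],o["tool_pos"],o["wrist_force"])
hs=cv2.cvtColor(w,cv2.COLOR_RGB2HSV);m=(hs[...,1]>150)&(hs[...,0]>15)&(hs[...,0]<30)&(hs[...,2]>150)
m[:60]=0;m[170:]=0;m[:,:125]=0;m[:,345:]=0
bl=[(a,c,ray(C,c,.024)[:2]) for a,c in blobs(m,60)]
print([(a,c.round(1)) for a,c,_ in bl])
g=cv2.cvtColor(w,cv2.COLOR_RGB2GRAY);d=(g<90);d[:70]=0;d[212:]=0;d[:,130:].any();d[:,:170]=0;d[:,310:]=0
e=cv2.erode(d.astype(np.uint8),np.ones((7,7)));p=blobs(e,1);print("pin",[(a,c.round(1)) for a,c in p])
k=max(p,key=lambda x:x[0])[1];h.PIN=ray(C,k,.028)[:2]
h.YAW=YAW
for a,c,t in bl:
    q=t-h.PIN;print("tab",np.linalg.norm(q).round(4),((np.arctan2(q[1],q[0])-YAW+3.14)%6.28-3.14).round(3))
print(h.PIN,h.pointer("wrist",o)[1])
cv2.imwrite(sys.argv[1],cv2.resize(w[40:240,100:360,::-1],None,fx=2.5,fy=2.5))
E
python3 w.py pics/p5.png
```

```text
7.95 [ 0.58781396 -0.11119805  0.06827179] [-4.43305085  0.21668464  6.9923881 ]
[(np.int32(655), array([144.4, 122.6])), (np.int32(651), array([285.4, 127.1]))]
pin [(np.int32(192), array([217.5, 203.1]))]
tab 0.0639 0.713
tab 0.063 -0.757
[ 0.64993868 -0.06781442] [(42.0, -0.47), (44.0, -0.46), (44.0, -0.45), (44.0, -0.44)]
```

View pics/p5.png

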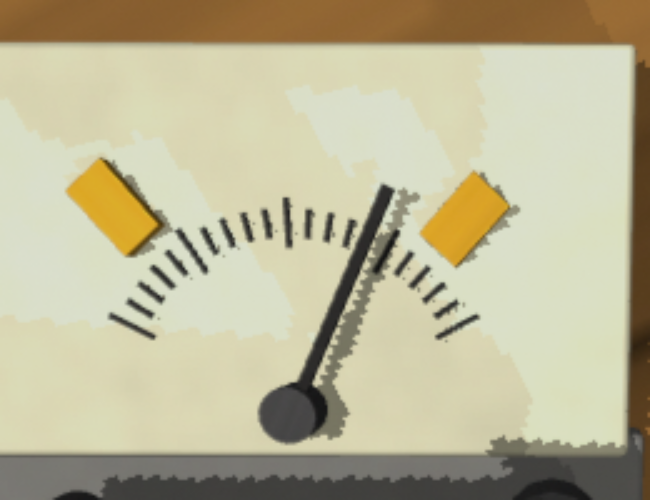

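The pointer is at -0.46 rad and the square tab at about -0.75. It needs about 6.5 mm more, and I'll take 5 mm first.

>>> step_arm:
  increments: "0 0 0.2 0 0 0;0 0 0.2 0 0 0;0 0 0.1 0 0 0;0 0 0 0 0 0"

```text
time: 8.45
tool_pos: [0.5879, -0.1112, 0.0642]
ee_rot: [3.141, -0.0, -0.456]
wrist_force: [-4.7, 1.0, 9.8]
width: 0.0004
```

```bash
python3 w.py pics/p6.png
```

```text
8.45 [ 0.58791525 -0.11122874  0.06415327] [-4.67092913  0.97458185  9.78411091]
[(np.int32(676), array([141.2, 122.2])), (np.int32(617), array([286.1, 126.4]))]
pin [(np.int32(190), array([215.9, 203.4]))]
tab 0.0637 0.72
tab 0.0632 -0.766
[ 0.65031696 -0.06823885] [(42.0, -0.66), (42.0, -0.67), (42.0, -0.65), (43.0, -0.64)]
```

View pics/p6.png

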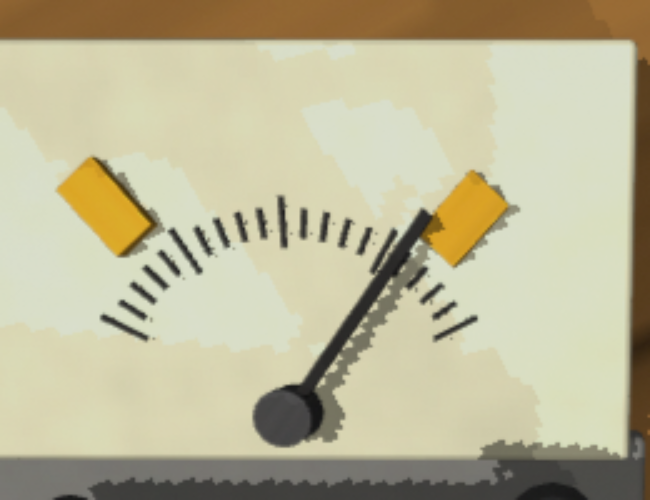

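The pointer has just reached the tab's near edge, about 6–8 mm short of its centre. Adding 2.3 mm.

>>> step_arm:
  increments: "0 0 0.15 0 0 0;0 0 0.08 0 0 0;0 0 0 0 0 0"

```text
time: 8.85
tool_pos: [0.5879, -0.1112, 0.0622]
ee_rot: [3.141, -0.0, -0.456]
wrist_force: [-4.5, 0.9, 10.6]
width: 0.0003
```

```bash
python3 w.py pics/p7.png
```

```text
8.85 [ 0.58789675 -0.11117704  0.06223524] [-4.49127511  0.90548998 10.57005684]
[(np.int32(678), array([139.9, 122. ])), (np.int32(584), array([286. , 125.3]))]
pin [(np.int32(9), array([261.2, 149.9])), (np.int32(182), array([215.1, 203.7]))]
tab 0.0635 0.72
tab 0.0635 -0.763
[ 0.65037576 -0.0682749 ] [(42.0, -0.75), (42.0, -0.73), (42.0, -0.74), (43.0, -0.72)]
```

View pics/p7.png

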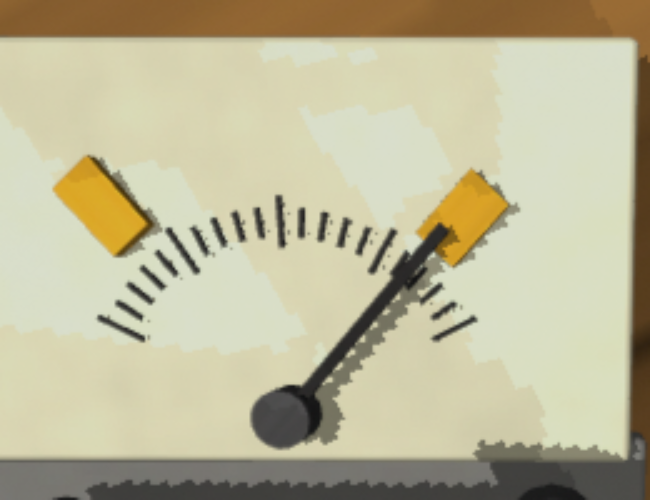

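The pointer now lies over the tab, within about 1.5 mm of its centre line. I'll hold about a second and check again before letting go.

>>> step_arm:
  increments: "0 0 0.03 0 0 0;0 0 0 0 0 0;0 0 0 0 0 0;0 0 0 0 0 0;0 0 0 0 0 0"

```text
time: 9.45
tool_pos: [0.5879, -0.1112, 0.0622]
ee_rot: [3.141, -0.001, -0.456]
wrist_force: [-5.4, 1.3, 11.8]
width: 0.0004
```

>>> step_arm:
  increments: "0 0 0 0 0 0;0 0 0 0 0 0;0 0 0 0 0 0;0 0 0 0 0 0;0 0 0 0 0 0"

```text
time: 9.95
tool_pos: [0.5879, -0.1112, 0.0621]
ee_rot: [3.141, -0.0, -0.456]
wrist_force: [-5.6, 1.2, 11.3]
width: 0.0003
```

```bash
python3 w.py pics/p8.png
```

```text
9.95 [ 0.58791493 -0.11116128  0.06213131] [-5.57063465  1.24738664 11.27764925]
[(np.int32(676), array([139.8, 122.1])), (np.int32(590), array([285.9, 125.3]))]
pin [(np.int32(6), array([261.7, 150.7])), (np.int32(182), array([215.1, 203.7]))]
tab 0.0635 0.721
tab 0.0635 -0.762
[ 0.65039724 -0.06829318] [(42.0, -0.76), (42.0, -0.75), (42.0, -0.74), (43.0, -0.73)]
```

>>> step_arm:
  increments: "0 0 -0.4 0 0 0;0 0 -0.5 0 0 0;0 0 -0.5 0 0 0;0 0 -1 0 0 0;0 0 -3 0 0 0"

```text
time: 10.55
tool_pos: [0.5861, -0.1105, 0.1102]
ee_rot: [3.14, 0.007, -0.456]
wrist_force: [0.8, -0.6, 0.1]
width: 0.0006
```

>>> step_arm:
  increments: "0 0 -3 0 0 0;0 0 -3 0 0 0;-3 0 -1 0 0 0;-4 0 0 0 0 0;-4 0 0 0 0 0"

```text
time: 11.05
tool_pos: [0.4891, -0.0624, 0.184]
ee_rot: [-3.141, -0.002, -0.457]
wrist_force: [0.3, -0.1, -0.9]
width: 0.0005
```

>>> step_arm:
  increments: "-4 0 0 0 0 0;-4 0 0 0 0 0;0 0 0 0 0 0;0 0 0 0 0 0;0 0 0 0 0 0"

```text
time: 11.55
tool_pos: [0.4186, -0.0278, 0.1839]
ee_rot: [-3.141, -0.001, -0.456]
wrist_force: [-0.1, -0.2, 0.7]
width: 0.0005
```

Run:
```python
from h import *
o=get_obs();print(o["tool_pos"],o["wrist_force"]);im,b=pointer("top");print(b)
cv2.imwrite("pics/p9.png",im[:,:,::-1])
```

```text
[ 0.41857551 -0.02780029  0.18386963] [-0.07049627 -0.22644213  0.69820393]
[(87.0, 0.04), (88.0, 0.03), (91.0, 0.05), (94.0, 0.02)]
```

View pics/p9.png

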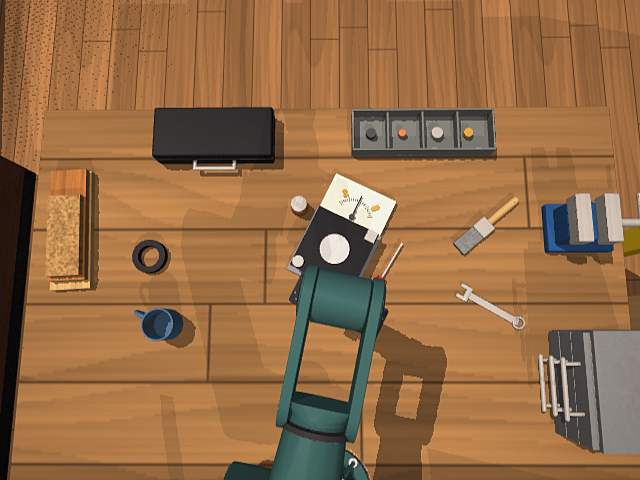

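The final view shows the pointer back at its rest direction, with the plate and bystanders where they were, apart from the block and screwdriver handle, which the arm hides. The arm is clear at 0.18 m height, so I'm handing in.

```bash
python3 -c "
from bench import *
print(close_job())"
```

```text
the job is handed in; nothing more can be done
None
```

I pressed the round cap first and then the square cap with the closed fingertips. Each time I brought the pointer onto its brass tab in small steps, held it there, let go, and handed the job in at about 12 s of the allowed 51 s.

| Corner | Pointer | Tab | Hold | Push |
|---|---|---|---|---|
| Round | 0.69 rad (top camera) | 0.71 rad | about 1.5 s | about 9.5 N down, 5–7 N sideways |
| Square | -0.75 rad (wrist camera) | -0.76 rad | about 1.1 s | about 11 N down, 4.5–6 N sideways |

- **No overshoot:** none of my readings showed the pointer past a tab.
- **After letting go:** the pointer reads 0.04 rad in the top camera, level within what I can measure. The base and the visible bystanders have not moved in the picture, and the wrist force is about zero.
- **Checks that disagreed:** while the arm blocked the dial, the top camera's reading between the two presses was wrong (0.84), so I ignored it. The wrist camera then read about 0.07 for the level pointer. It also put the square tab about 0.04 rad away from the top camera's figure, which is within the ±0.1 rad allowed.
- **Not seen:** the arm hid the block and part of the screwdriver in the last picture, so I did not recheck those. The gripper stayed well above them.

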